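# Check that the decorating turntable runs free

### The job

Pull the lock bolt of the decorating turntable all the way out, then turn the wheel by hand through at least one full turn in one direction, with a light touch, to check that it runs freely. Then push the bolt fully home again without forcing it, so that the wheel is locked and still; press only gently on the wheel and leave the other things on the bench where they are.

Things in the scene. Friction and masses are not known exactly. Their poses are not given: they have to be found in the camera images.
- stand: Turntable: round dark steel foot (144 mm across) fixed to the bench, a column, and on it a plain aluminium wheel, 210 mm across, 9 mm thick, smooth on top with nothing to hold. Origin on the bench on the wheel's axis, z up. The column telescopes: the wheel's top is set anywhere from 101 to 131 mm above the bench and must be found by feel. Over 12 N on wheel or stand harms the bearing.
- collar (a point): Centre of the column's collar on the wheel's axis, 60 mm above the bench, under the wheel. The wheel rides on a spring: it yields from about 4 N down, then 1 mm for every 4 N, 5 mm at most. The bearing needs about 0.1 N m to turn; shut fingertips pressed on the smooth top with 5 to 7 N, 70 mm from the axis, drag it round by friction.
- wheel (a joint): Turn of the wheel in rad, counted on through full turns, positive anticlockwise seen from above, about 0 at the start. A dark line on its top, 30 to 100 mm from the axis, points to the lock at 0. Under it hang 20 upright pins, 50 mm long, evenly spaced.
- nose_home (a point): Where the bolt's round nose (12 mm wide) sits when home: 88 mm from the axis, 76 mm up, on the circle of the wheel's 20 pins (8 mm thick). The nose fits between two pins. Gaps face it when the wheel stands at a whole multiple of 18 degrees (0.314 rad); it centres a wheel up to about 0.1 rad off but stops against a pin met head-on.
- lock: Dark steel guide block of the lock, 50 x 28 x 89 mm, fixed to the bench 129 mm from the wheel's axis on the stand's -y side; origin at the centre of its underside, axes parallel to the stand's. The bolt slides through it along y, -y being outward, away from the wheel. Do not press the bolt on the pins with more than 25 N.
- bolt (a joint): Travel of the lock bolt in m: 0 fully home between the pins (wheel locked), 0.022 fully drawn out, away from the wheel. It slides with about 3 N of friction and stays where it is left.
- bolt_post (a point): Centre of the top of the bolt's grip, an upright black round post, 16 mm in diameter, standing on the bolt outside the block and moving with it. Its top is 142 mm above the bench; the post is free for 50 mm below that, clear of the block (top 89 mm above the bench, its face 9 mm from the post when the bolt is home).
- glue: White glue bottle, 60 mm across, 150 mm tall, standing; origin at its underside. Leave it.
- brush: Paint brush lying on the bench. Leave it.
- water_jar: White cup, 72 mm across, 85 mm tall. Leave it.
- round_box: Round cardboard box with lid, 94 mm across, 60 mm tall. Leave it.
Not all that is in view belongs to the job. What is meant by the stand is not green, and is the smaller of those in its own colour.

How it is judged:
On the way, in this order (a step that is already met when the one before it is completed fails the run):
1. the bolt is drawn fully out (more than 18 mm) (value of joint bolt above 0.018 m), for 0.2 s.
2. the wheel has made one full turn, the bolt being out (value of joint bolt above 0.015 m and (value of joint wheel above 6.28 rad or value of joint wheel below -6.28 rad)), for 0.1 s.
At the end, for the whole second after the job is handed in: The bolt is home again to within 4 mm between two pins, and the wheel stands still, locked (under 0.05 rad/s), at least about one full turn from its start (6.1 rad, 6.28 rad having been reached) (value of joint bolt below 0.004 m and (value of joint wheel above 6.1 rad or value of joint wheel below -6.1 rad) and velocity of joint wheel between -0.05 and 0.05 rad/s); the robot touches nothing.
It fails at once if more than 12 N between the robot and the wheel or stand (contact force between any of the arm, the fingers and stand above 12 N).
It fails at once if the bolt pressed on the pins with more than 25 N (contact force between lock and stand above 25 N).
It fails at once if the glue bottle, cup, box or brush moved more than 30 mm, or one of the first three tipped ((distance of glue from where it was at the start of the episode above 0.03 m or angle between glue's own z axis and vertical above 0.35 rad) or (distance of water_jar from where it was at the start of the episode above 0.03 m or angle between water_jar's own z axis and vertical above 0.35 rad) or (distance of round_box from where it was at the start of the episode above 0.03 m or angle between round_box's own z axis and vertical above 0.35 rad) or distance of brush from where it was at the start of the episode above 0.03 m).
It also fails if it takes over 67 s, if anything falls off the work surface, if the arm or the gripper's body presses on something with over 40 N, if the wrist force passes 120 N, or if a joint passes its speed limit or range.

### The arm

A 6-joint arm with a two-finger parallel gripper is mounted at the origin on the work surface. World frame = base frame: x ahead of the robot, y to its left, z up, the work surface at z = 0. Lengths are in m, angles in rad, forces in N, time in s.
With the tool pointing down it reaches from about 0.2 to 0.875 m from the base axis. Payload 3.4 kg.
Tool frame: the origin (TCP) lies midway between the tips of the shut fingers; the grasp point (between the pads) lies 19 mm behind it; z points along the fingers, y is the direction in which the jaws open and shut (so a half turn about z gives the same grasp; the last joint's range is limited). The gripper opens to 94 mm and grips with 3 to 60 N. Pads are 16 mm wide; open, the fingers measure 119 mm over their backs; the gripper's body (75 mm by 177 mm) begins 78 mm behind the grasp point.
Start: joints at [0.995, 0.276, 1.505, -0, 1.361, -0.121], TCP at [0.253, 0.517, 0.205] pointing down, gripper open.
Joint ranges: [-2.89, 2.89], [-0.75, 2.08], [0.22, 2.7], [-1.18, 4.32], [0.11, 2.71], [-2.7, 2.7]. Speed limits (rad/s): [2.57, 2.57, 3.14, 3.14, 3.14, 3.14].

### API

Orientations are given as [roll, pitch, yaw] about the fixed x, y, z axes, in that order (R = Rz(yaw) Ry(pitch) Rx(roll)).
In Python, from cell import ctrl, cams gives the robot as it stands.
- The arm moves only by the tool jog_arm, never from a script. Its argument "increments" is a list that holds one entry, the list of rows, each a list of 6 numbers: the shift along the tool's x, y, z in mm, then the turn, a rotation vector about the tool's x, y, z in rad. In form: [[[x, y, z, rx, ry, rz], ...]]. A call has 1 to 12 rows; each row is the pose to reach, as a shift and turn from the pose commanded when the call began, along the tool's axes at that moment; what a row does not reach only later rows make up. A row lasts 1/12 s, in which the tool goes at most 41.7 mm and 7.16 degrees, less where a joint would pass 70% of its speed; a pose out of reach is approached as far as the arm can. A call with a gripper value outside its range is refused whole. "claw" is the opening, from 0 (shut) to 1 (fully open), set as the call begins (left out, the last holds). The fingers move at their own pace and stop on an object; the grip force is fixed at half the most. Time passes only in rows, so rows that repeat a pose let the fingers close. It gives the time, the measured TCP pose, the force and the opening at its end, in the units of the state.
- ctrl.state(): the state, without advancing time (a new reading comes with each control period).
- cams.capture(name): name is "scene" or "top"; returns (picture, depth): 400x640x3 uint8, blue, green, red; 400x640 float32, m along the optical axis (not along the pixel's ray), 0 where there is no reading.
- cams.calibration(name): a dict with "K" (3x3 intrinsics, pixels), "R" (3x3) and "t" (3): a world point X has camera coordinates R X + t. Camera axes: x right, y down, z forward; pixel columns grow to the right and rows downward; lengths in m; the calibration is good to about 2 mm. A picture is of the moment at which its call begins. calibration takes no time and is no camera call.
- ctrl.job_done(): hands the job in, once; it reports no verdict.
Trained networks look in the newest picture that a camera, given by its name, has taken for a name from the list of things; names that differ only in an ending like _2 or _b are one class to them, and where a whole thing is asked for, a point or a joint stands for the part that bears it (a point fixed in the world has none). Each returns a list of dicts, best first, with "conf" (0 to 1); they miss things now and then, are a little off and sometimes report something else, mostly with a low value. They report only what shows in the picture. A call takes as long as a camera call. They do not tell look-alikes from the thing itself.
- cams.cut_out(target, camera): "pixels" (400x640 bool, what is visible of it) and "centre" ([column, row] in pixels, amid what is visible of it).
- cams.place_of(target, camera): "centre" ([column, row] in pixels: a listed point, or the origin of a listed thing).
The state is a dict: "time": time; "q": joint angles; "joint_vel": joint speeds; "tau": joint torques, N m; "ee_pos": TCP position; "tcp_rot": TCP orientation; "force": force on the tool from outside, world axes, zero at the start; "torque": the same for the moment, N m; "gripper_width": finger opening in m.
Only numpy, scipy, OpenCV 4.12 (cv2) and the standard library are available. Lean on these libraries where they do the work, as an engineer would, in place of code of your own. Each camera call takes 0.05 s, during which the arm holds its last target.

## Working session

There is one attempt and no reset: what is moved stays moved. The work goes in short steps, Python scripts to look and compute and a tool call to move; the robot and the scene stay as the last step left them, time stands still between calls to the robot, and variables do not carry over. Pictures are saved under pics/ and viewed, and the job is handed in when it is done.

Besides the shell and the picture viewer there is one more tool, called after "Request:" by a JSON object that holds its "op" and its "data". jog_arm: Moves the arm, as the interface text tells. Its arguments: {"type":"object","properties":{"increments":{"type":"array","items":{"type":"array","items":{"type":"array","items":{"type":"number"}}}},"claw":{"type":"number"}},"required":["increments"]}

```bash
ls; mkdir -p pics; python3 - <<'E'
from cell import ctrl,cams
import cv2,numpy as np
for n in ("scene","top"):
    p,d=cams.capture(n); cv2.imwrite(f"pics/{n}0.png",p); np.save(f"pics/{n}0.npy",d)
    c=cams.calibration(n); print(n,np.round(c["K"],1).tolist(),np.round(c["R"],3).tolist(),np.round(c["t"],3).tolist())
print(ctrl.state())
E
```

```text
pics
scene [[380.2, 0.0, 323.1], [0.0, 380.2, 202.6], [0.0, 0.0, 1.0]] [[-0.888, 0.459, 0.014], [0.396, 0.782, -0.481], [-0.232, -0.422, -0.877]] [0.44, -0.122, 1.377]
top [[418.2, 0.0, 323.5], [0.0, 418.2, 199.1], [0.0, 0.0, 1.0]] [[-0.026, -1.0, 0.016], [-0.981, 0.022, -0.192], [0.192, -0.02, -0.981]] [-0.031, 0.502, 1.134]
{'time': 0.1, 'q': array([ 9.94997736e-01,  2.76481243e-01,  1.50595256e+00,  2.70538070e-06,
        1.36072853e+00, -1.20992605e-01]), 'joint_vel': array([ 5.14736547e-04,  6.38632945e-05, -3.23614480e-03,  4.65242859e-04,
        8.42032495e-04,  3.39438292e-04]), 'tau': array([ 1.95738197e-03, -4.05457807e+01, -2.37779671e+01,  7.04525854e-02,
        2.98702950e-02, -1.87310076e-05]), 'ee_pos': array([0.25231756, 0.51612832, 0.20474157]), 'tcp_rot': array([-3.14003477e+00, -1.92082111e-04,  2.68678595e+00]), 'force': array([ 0.08519936, -0.96354023, -0.13578802]), 'torque': array([-0.00684501, -0.04842886, -0.00568801]), 'gripper_width': 0.09372478949013752}
```

View pics/scene0.png

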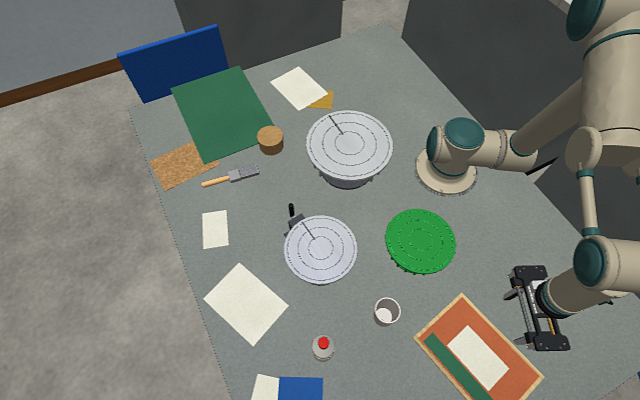

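View pics/top0.png

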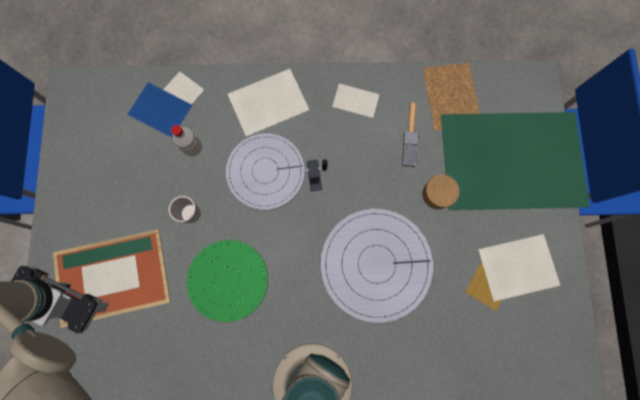

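The top view shows three wheels: green at (228,280), a large aluminium one at (377,265) and a small aluminium one at (265,171). The small one has a lock block at (315,175) with a black post at (324,165). It isn't green, it's the smaller of the two grey ones, and it has the lock, so it fits the description. I'll confirm it in an enlarged crop and measure it.

```bash
cat > h.py <<'E'
import numpy as np,cv2
from cell import ctrl,cams
C={n:cams.calibration(n) for n in("scene","top")}
def ray(n,uv):
    c=C[n];K,R,t=map(np.array,(c["K"],c["R"],c["t"]))
    d=R.T@np.linalg.solve(K,[uv[0],uv[1],1.]);o=-R.T@t
    return o,d
def atz(n,uv,z):
    o,d=ray(n,uv);return o+d*(z-o[2])/d[2]
def dep(n,uv,dm):
    o,d=ray(n,uv);u,v=int(round(uv[0])),int(round(uv[1]));return o+d*dm[v,u]
def proj(n,X):
    c=C[n];p=np.array(c["R"])@X+np.array(c["t"]);p=np.array(c["K"])@p;return p[:2]/p[2]
def tri(u1,u2):
    o1,d1=ray("top",u1);o2,d2=ray("scene",u2);d1/=np.linalg.norm(d1);d2/=np.linalg.norm(d2)
    A=np.stack([d1,-d2],1);s=np.linalg.lstsq(A,o2-o1,rcond=None)[0]
    a=o1+s[0]*d1;b=o2+s[1]*d2;return (a+b)/2,np.linalg.norm(a-b)
E
python3 - <<'E'
from h import *
r={}
for n in("top","scene"):
    p=cv2.imread(f"pics/{n}0.png");d=np.load(f"pics/{n}0.npy")
    for t in("stand","collar","nose_home","lock","bolt_post","glue","water_jar","round_box","brush"):
        try:
            L=cams.place_of(t,n)
        except Exception as e: print(t,e);continue
        for x in L[:3]: print(n,t,np.round(x["centre"],1),round(x["conf"],2),"dep",np.round(dep(n,x["centre"],d),3))
    c=(290,170) if n=="top" else (315,240)
    cv2.imwrite(f"pics/crop_{n}.png",cv2.resize(p[c[1]-50:c[1]+50,c[0]-65:c[0]+65],None,fx=6,fy=6,interpolation=cv2.INTER_CUBIC))
E
```

```text
top stand [371.2 266.4] 0.93 dep [ 0.307 -0.158  0.136]
top stand [269.3 178.2] 0.9 dep [0.545 0.101 0.13 ]
top stand [236.1 281.4] 0.89 dep [0.279 0.191 0.099]
top nose_home [301.7 170.1] 0.66 dep [0.565 0.015 0.132]
top lock [315.  177.3] 0.73 dep [ 0.274 -0.019  1.21 ]
top bolt_post [324.5 158.5] 0.42 dep [ 0.634 -0.05   0.003]
top glue [195.4 146.1] 0.72 dep [0.662 0.319 0.06 ]
top water_jar [188.8 213.2] 0.73 dep [0.477 0.348 0.005]
top round_box [439.2 191.7] 0.57 dep [ 0.513 -0.37   0.061]
top brush [411.3 134.7] 0.95 dep [ 0.696 -0.311  0.023]
top brush [310.9 173.8] 0.22 dep [ 0.565 -0.009  0.09 ]
scene stand [320.8 265.2] 0.77 dep [0.588 0.16  0.127]
scene stand [347.8 167.5] 0.66 dep [ 0.366 -0.084  0.142]
scene stand [303.4 231.6] 0.63 dep [0.586 0.047 0.129]
scene collar [415.3 244.9] 0.61 dep [0.306 0.224 0.101]
scene nose_home [305.6 232.3] 0.75 dep [0.581 0.052 0.129]
scene lock [301.2 232.8] 0.71 dep [0.594 0.048 0.131]
scene bolt_post [287.9 203.2] 0.41 dep [ 0.565 -0.128 -0.001]
scene glue [322.1 349. ] 0.92 dep [0.685 0.357 0.12 ]
scene water_jar [385.7 315.5] 0.58 dep [0.467 0.347 0.004]
scene round_box [270.1 146.1] 0.88 dep [ 0.535 -0.333  0.06 ]
scene brush [227.8 178.1] 0.92 dep [ 0.713 -0.306  0.013]
```

View pics/crop_top.png

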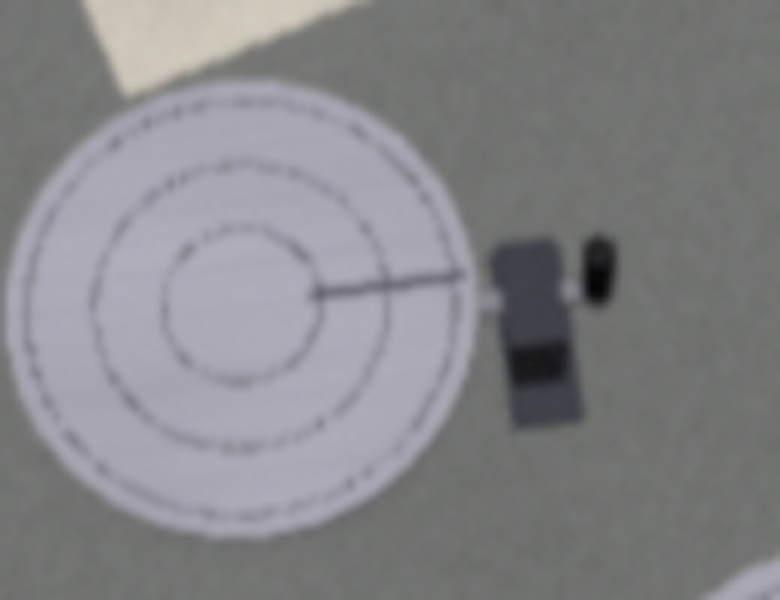

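View pics/crop_scene.png

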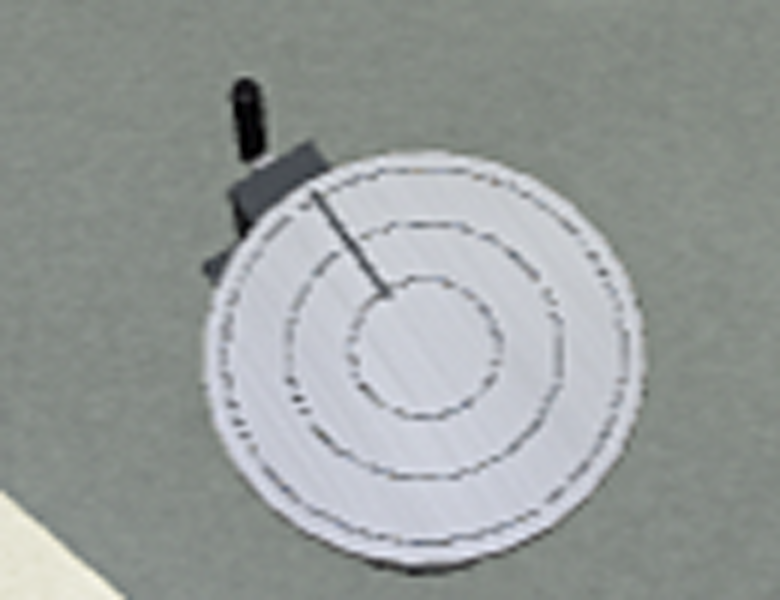

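```bash
python3 - <<'E'
from h import *
el={}
for n,c in(("top",(265,171)),("scene",(320,248))):
    p=cv2.imread(f"pics/{n}0.png").astype(int)
    d=np.load(f"pics/{n}0.npy")
    # wheel: lightish and bluish
    m=((p.sum(2)>430)&(p[...,0]>=p[...,2]+2)).astype(np.uint8)
    m=cv2.morphologyEx(m,cv2.MORPH_CLOSE,np.ones((5,5)))
    m=cv2.morphologyEx(m,cv2.MORPH_OPEN,np.ones((7,7)))
    k,l,s,_=cv2.connectedComponentsWithStats(m);i=l[c[1],c[0]]
    cs,_=cv2.findContours((l==i).astype(np.uint8),cv2.RETR_EXTERNAL,cv2.CHAIN_APPROX_NONE)
    pts=max(cs,key=cv2.contourArea)[:,0]
    hull=cv2.convexHull(pts)[:,0]
    el[n]=pts; print(n,s[i],cv2.fitEllipse(pts))
    v,u=np.where(l==i); z=[dep(n,(a,b),d)[2] for a,b in zip(u,v)]; print("z med",np.median(z),np.std(z), )
    for zz in(0.101,.111,.121,.131):
        P=np.array([atz(n,q,zz)[:2] for q in pts])
        (x,y),r=cv2.minEnclosingCircle(P.astype(np.float32))
        A=np.c_[2*P,np.ones(len(P))];s3=np.linalg.lstsq(A,(P**2).sum(1),rcond=None)[0]
        print(zz,s3[:2],np.sqrt(s3[2]+s3[0]**2+s3[1]**2),"enc",x,y,r)
print("post",tri((325,160.5),(256,0)) if 0 else "")
p=cv2.imread("pics/top0.png");print(p[155:175,318:332].sum(2))
p=cv2.imread("pics/scene0.png");print(p[200:222,284:304].sum(2))
E
```

```text
top [ 226  133   78   76 4689] ((264.6220397949219, 170.79925537109375), (74.84581756591797, 77.91952514648438), 73.4825439453125)
z med 0.13150741617557848 0.053744880116554435
0.101 [0.57534266 0.11653164] 0.10591001519999262 enc 0.5754519701004028 0.1165531575679779 0.10753850638866425
0.111 [0.5726273  0.11530936] 0.10495482862680842 enc 0.5727357268333435 0.11533067375421524 0.1065695732831955
0.121 [0.56991193 0.11408709] 0.10399964205362505 enc 0.5700193643569946 0.11410825699567795 0.10560063272714615
0.131 [0.56719657 0.11286481] 0.10304445548043951 enc 0.567302942276001 0.11288578063249588 0.10463164001703262
scene [ 284  216   73   68 3950] ((320.0751953125, 249.1849822998047), (67.35784149169922, 72.771728515625), 89.4983139038086)
z med 0.13050792296933156 0.07243098445043424
0.101 [0.5602945  0.10349078] 0.10606376064230244 enc 0.5603220462799072 0.10325076431035995 0.10825181007385254
0.111 [0.56219794 0.10705238] 0.1050451622881409 enc 0.5622252821922302 0.10681457817554474 0.10721322894096375
0.121 [0.56410138 0.11061398] 0.10402656393397289 enc 0.5641284584999084 0.
[... 2508 characters left out ...]
 384 310
  350 406]
 [418 401 393 396 428 350   0  26  27   0 255 424 407 421 387 293 223 215
  309 410]
 [430 407 398 403 427 357  50  12   0 129 355 458 410 359 292 225 230 229
  254 343]
 [417 407 401 402 425 360 127  77 216 401 561 478 284 227 234 237 247 236
  231 265]
 [396 391 395 398 411 421 375 324 451 512 356 236 226 232 235 235 239 235
  226 218]
 [403 391 400 417 413 416 434 384 260 249 226 234 237 241 239 235 233 228
  211 192]
 [397 395 404 409 412 424 401 295 222 233 237 238 237 233 237 229 217 191
  272 502]
 [397 410 415 421 390 291 231 230 231 237 234 233 240 235 220 198 297 531
  654 631]
 [401 414 415 384 286 225 231 240 229 233 241 237 228 213 235 395 578 565
  531 652]]
```

```bash
python3 - <<'E'
from h import *
for a in((324.3,161.5),(324.3,162.3)):
    P,e=tri(a,(290.6,205.0));print(P,e)
    print(" top@.142",atz("top",a,.142),"scene@.142",atz("scene",(290.6,205),.142))
print("wheel",tri((264.6,170.8),(320.1,249.2)))
A=np.array([0.567,0.1135])
# line on wheel
for a in((225+320/6,120+293/6),(225+460/6,120+274/6)): 
    p=atz("top",a,.128)[:2];print("line",p,p-A,np.hypot(*(p-A)),np.arctan2(*(p-A)[::-1]))
for a in((250+388/6,190+293/6),(250+315/6,190+193/6)): 
    p=atz("scene",a,.128)[:2];print("line",p,p-A,np.hypot(*(p-A)),np.arctan2(*(p-A)[::-1]))
# block top corners, z=.089
for a in((490,245),(557,238),(582,415),(515,430)):
    print("blk",atz("top",(225+a[0]/6,120+a[1]/6),.089 if a[1]<300 else 0))
E
```

```text
[ 0.5845968  -0.04546594  0.13920529] 0.0016577942582587304
 top@.142 [ 0.5844265 -0.0459545  0.142    ] scene@.142 [ 0.58452718 -0.04336939  0.142     ]
[ 0.58366652 -0.04600603  0.13694674] 5.416727408812212e-05
 top@.142 [ 0.58223008 -0.04589694  0.142     ] scene@.142 [ 0.58452718 -0.04336939  0.142     ]
wheel (array([0.56713222, 0.11471019, 0.12229039]), np.float64(0.0015580283762124455))
line [0.57080322 0.0769178 ] [ 0.00380322 -0.0365822 ] 0.03677937084073178 -1.4672046791085716
line [0.57821962 0.01455322] [ 0.01121962 -0.09894678] 0.09958084535494251 -1.4578881291694143
line [0.56706861 0.08164586] [ 6.86097932e-05 -3.18541387e-02] 0.03185421258374504 -1.568642456374056
line [0.57511476 0.01761162] [ 0.00811476 -0.09588838] 0.09623112874381189 -1.4863703301435647
blk [0.60278443 0.0016601  0.089     ]
blk [ 0.60549243 -0.02944261  0.089     ]
blk [ 0.54085323 -0.04050223  0.        ]
blk [ 5.34025802e-01 -7.29939592e-03 -2.22044605e-16]
```

Request:
{"op": "jog_arm", "data": {"increments": [[[-545,-359,0,0,0,1.016],[-545,-359,0,0,0,1.016],[-545,-359,0,0,0,1.016],[-545,-359,0,0,0,1.016],[-545,-359,0,0,0,1.016],[-545,-359,0,0,0,1.016],[-545,-359,0,0,0,1.016],[-545,-359,0,0,0,1.016],[-545,-359,0,0,0,1.016],[-545,-359,0,0,0,1.016],[-545,-359,0,0,0,1.016],[-545,-359,0,0,0,1.016]]], "claw": 0.6}}

```text
time: 2.0
ee_pos: [0.5076, 0.0841, 0.2058]
tcp_rot: [3.141, -0.0, 1.671]
force: [0.5, 0.4, 0.7]
gripper_width: 0.0564
```

Request:
{"op": "jog_arm", "data": {"increments": [[[-134,62,0,0,0,0],[-134,62,0,0,0,0],[-134,62,0,0,0,0],[-134,62,0,0,0,0],[-134,62,0,0,0,0],[-134,62,0,0,0,0]]]}}

```text
time: 2.5
ee_pos: [0.5821, -0.042, 0.2049]
tcp_rot: [-3.141, -0.001, 1.668]
force: [-0.5, -0.2, 0.2]
gripper_width: 0.0564
```

```bash
python3 - <<'E'
from h import *
print(ctrl.state())
for n,c in (("top",(320,170)),("scene",(300,215))):
    p,d=cams.capture(n); cv2.imwrite(f"pics/{n}1.png",cv2.resize(p[c[1]-70:c[1]+70,c[0]-90:c[0]+90],None,fx=4,fy=4,interpolation=cv2.INTER_CUBIC))
E
```

```text
{'time': 2.5, 'q': array([-1.91669588e-01,  2.89887150e-01,  1.48627411e+00,  6.37685228e-04,
        1.36670059e+00, -2.89336897e-01]), 'joint_vel': array([ 0.04020596, -0.02646108,  0.03069192,  0.01168022,  0.01127714,
        0.00451115]), 'tau': array([-1.33214168e+00, -4.04243052e+01, -2.43988287e+01, -1.08144858e-01,
       -1.37235350e-01, -2.54487310e-02]), 'ee_pos': array([ 0.582091  , -0.04201289,  0.2048885 ]), 'tcp_rot': array([-3.14055430e+00, -9.60469198e-04,  1.66833349e+00]), 'force': array([-0.47160042, -0.17062925,  0.20248951]), 'torque': array([-0.07391923,  0.01132039, -0.00868295]), 'gripper_width': 0.056427439147886865}
```

View pics/top1.png

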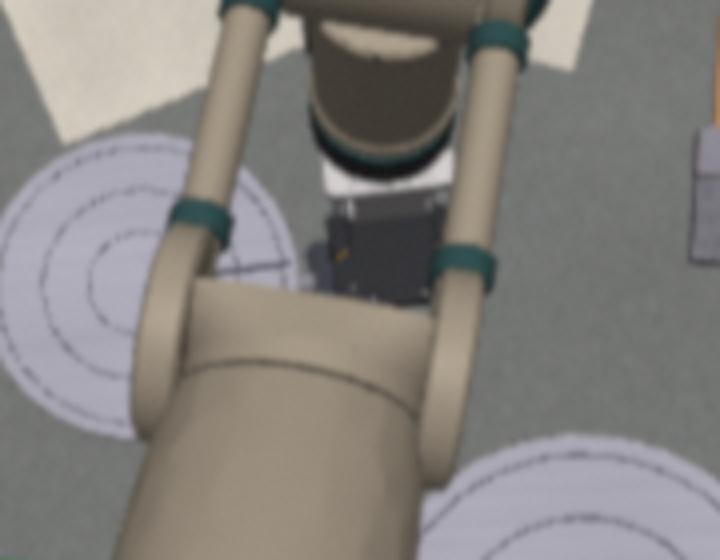

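View pics/scene1.png

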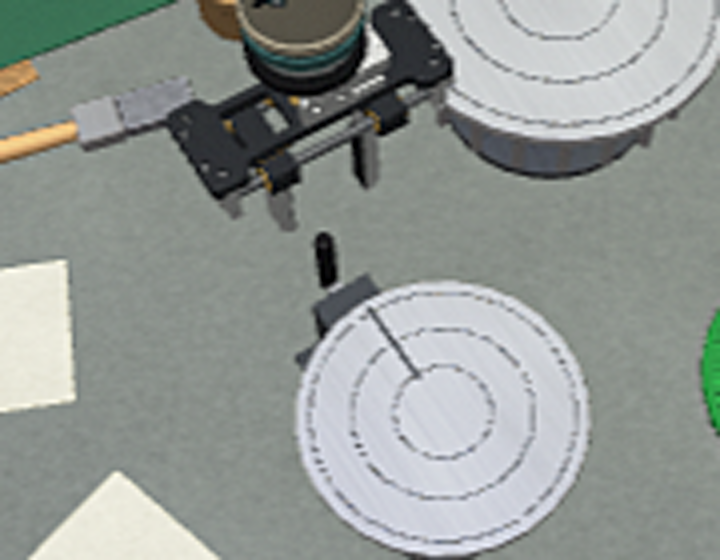

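Request:
{"op": "jog_arm", "data": {"increments": [[[0,0,40,0,0,0],[0,0,80,0,0,0],[0,0,97,0,0,0],[0,0,97,0,0,0],[0,0,97,0,0,0],[0,0,97,0,0,0]]]}}

```text
time: 3.1
ee_pos: [0.583, -0.0403, 0.1103]
tcp_rot: [3.139, 0.001, 1.672]
force: [0.0, -0.4, 0.5]
gripper_width: 0.0563
```

```bash
python3 - <<'E'
from h import *
print(ctrl.state())
for n,c in (("scene",(300,215)),):
    p,d=cams.capture(n); cv2.imwrite(f"pics/{n}2.png",cv2.resize(p[c[1]-50:c[1]+50,c[0]-60:c[0]+60],None,fx=6,fy=6,interpolation=cv2.INTER_CUBIC))
    print(proj(n,np.array([.583,-.0455,.142])),proj(n,ctrl.state()["ee_pos"]))
E
```

```text
{'time': 3.1, 'q': array([-1.88149527e-01,  3.55111833e-01,  1.63481575e+00,  2.65591807e-04,
        1.14854856e+00, -2.89680238e-01]), 'joint_vel': array([-0.00763848, -0.00950245, -0.01976412,  0.0004308 , -0.00217984,
       -0.0009713 ]), 'tau': array([ 5.26020827e-02, -4.15384912e+01, -2.05252075e+01,  6.32902281e-02,
        9.51684569e-02, -9.33114006e-05]), 'ee_pos': array([ 0.58298861, -0.04025893,  0.11033264]), 'tcp_rot': array([3.13853671e+00, 6.57716346e-04, 1.67221757e+00]), 'force': array([ 0.02485992, -0.4363669 ,  0.47332095]), 'torque': array([-0.04680232,  0.01432024, -0.01707009]), 'gripper_width': 0.056341912343764754}
[290.76252587 204.23759382] [291.95462737 210.43319278]
```

View pics/scene2.png

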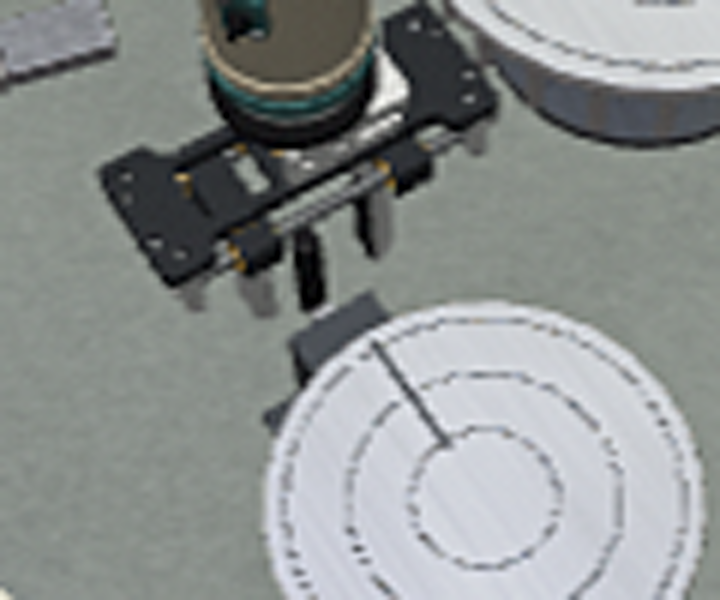

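Request:
{"op": "jog_arm", "data": {"increments": [[[-5,0,2,0,0,0],[-5,0,2,0,0,0],[-5,0,2,0,0,0],[-5,0,2,0,0,0],[-5,0,2,0,0,0],[-5,0,2,0,0,0],[-5,0,2,0,0,0],[-5,0,2,0,0,0]]], "claw": 0}}

```text
time: 3.82
ee_pos: [0.5848, -0.0459, 0.1067]
tcp_rot: [3.137, 0.0, 1.67]
force: [6.2, 0.7, -2.0]
gripper_width: 0.0155
```

Request:
{"op": "jog_arm", "data": {"increments": [[[-2,1.5,0,0,0,0],[-5,1.5,0,0,0,0],[-9,1.5,0,0,0,0],[-13,1.5,0,0,0,0],[-17,1.5,0,0,0,0],[-20,1.5,0,0,0,0],[-22,1.5,0,0,0,0],[-22,1.5,0,0,0,0],[-22,1.5,0,0,0,0]]]}}

```text
time: 4.57
ee_pos: [0.5873, -0.0678, 0.1066]
tcp_rot: [3.139, -0.0, 1.67]
force: [5.1, 2.5, -0.6]
gripper_width: 0.0154
```

```bash
python3 - <<'E'
from h import *
print(ctrl.state())
for n,c in (("scene",(300,215)),):
    p,d=cams.capture(n); cv2.imwrite(f"pics/{n}3.png",cv2.resize(p[c[1]-50:c[1]+50,c[0]-60:c[0]+60],None,fx=6,fy=6,interpolation=cv2.INTER_CUBIC))
E
```

```text
{'time': 4.5667, 'q': array([-2.33283664e-01,  3.68196977e-01,  1.62388585e+00,  1.14459310e-03,
        1.14740987e+00, -3.33273974e-01]), 'joint_vel': array([ 0.00073693, -0.00024752,  0.00182502, -0.00412928, -0.00107541,
        0.00131514]), 'tau': array([-1.91555969e+00, -4.40928161e+01, -1.96833462e+01, -1.11505654e+00,
        1.31106924e+00, -1.97293813e-02]), 'ee_pos': array([ 0.58728687, -0.0677942 ,  0.10664093]), 'tcp_rot': array([ 3.13926678e+00, -3.00145754e-04,  1.67031783e+00]), 'force': array([ 5.14375438,  2.54397043, -0.61244895]), 'torque': array([ 0.36283961, -0.67047968, -0.03066379]), 'gripper_width': 0.015423967059620507}
```

View pics/scene3.png

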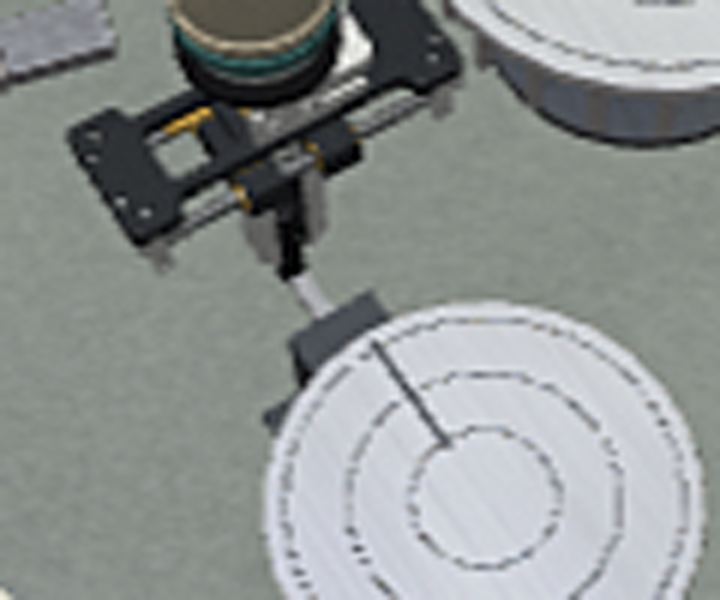

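Request:
{"op": "jog_arm", "data": {"increments": [[[0,0,0,0,0,0],[0,0,0,0,0,0],[0,0,0,0,0,0],[0,0,-15,0,0,0],[0,0,-45,0,0,0],[0,0,-62,0,0,0],[0,0,-62,0,0,0]]], "claw": 0.35}}

```text
time: 5.2
ee_pos: [0.588, -0.0688, 0.1723]
tcp_rot: [3.136, 0.003, 1.671]
force: [1.7, -0.8, -0.3]
gripper_width: 0.0326
```

Request:
{"op": "jog_arm", "data": {"increments": [[[30,0,0,0,0,0],[70,-2,0,0,0,0],[105,-2,5,0,0,0],[113,-2,15,0,0,0],[113,-2,20,0,0,0],[113,-2,20,0,0,0],[113,-2,20,0,0,0],[113,-2,20,0,0,0],[113,-2,20,0,0,0]]], "claw": 0}}

```text
time: 5.95
ee_pos: [0.5733, 0.043, 0.1486]
tcp_rot: [3.141, 0.0, 1.669]
force: [0.9, 0.3, 1.4]
gripper_width: 0.0003
```

```bash
python3 - <<'E'
from h import *
print(ctrl.state())
for n,c in (("scene",(300,215)),):
    p,d=cams.capture(n); cv2.imwrite(f"pics/{n}4.png",cv2.resize(p[c[1]-60:c[1]+70,c[0]-60:c[0]+80],None,fx=4.5,fy=4.5,interpolation=cv2.INTER_CUBIC))
E
```

```text
{'time': 5.95, 'q': array([-4.58112017e-02,  3.12503232e-01,  1.59750415e+00, -4.16332834e-04,
        1.23116754e+00, -1.43958812e-01]), 'joint_vel': array([ 0.00377586, -0.00404668, -0.00286024,  0.0036064 ,  0.00031512,
        0.00188576]), 'tau': array([ 1.68714495e-01, -4.10839784e+01, -2.22774643e+01,  7.08943047e-02,
        3.50751705e-02, -2.48935561e-03]), 'ee_pos': array([0.57333836, 0.04303579, 0.14859036]), 'tcp_rot': array([3.14123559e+00, 4.48473283e-04, 1.66908247e+00]), 'force': array([0.93010796, 0.29390969, 1.35377388]), 'torque': array([-0.05767523,  0.02366177, -0.01955836]), 'gripper_width': 0.00025404096619444577}
```

View pics/scene4.png

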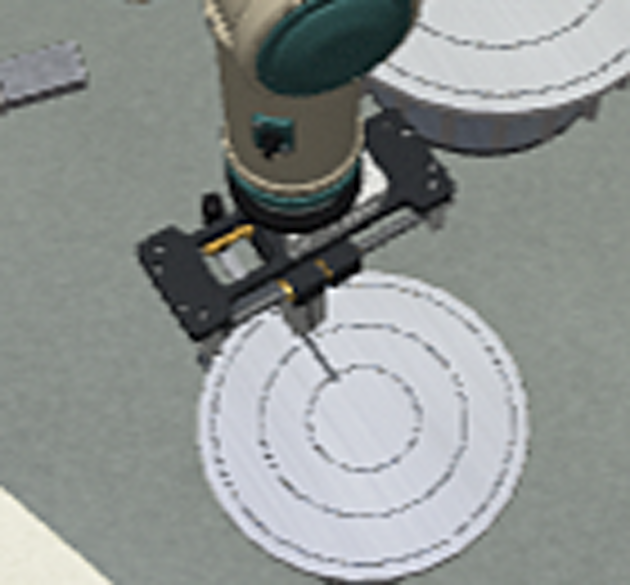

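Request:
{"op": "jog_arm", "data": {"increments": [[[0,0,6,0,0,0],[0,0,11,0,0,0],[0,0,14,0,0,0],[0,0,15,0,0,0],[0,0,15,0,0,0],[0,0,15,0,0,0]]]}}

```text
time: 6.5
ee_pos: [0.5729, 0.0445, 0.1334]
tcp_rot: [-3.142, -0.0, 1.671]
force: [-0.2, 0.8, 1.0]
gripper_width: 0.0009
```

Request:
{"op": "jog_arm", "data": {"increments": [[[0,0,0.5,0,0,0],[0,0,1,0,0,0],[0,0,1,0,0,0]]]}}

```text
time: 6.75
ee_pos: [0.5729, 0.0445, 0.1325]
tcp_rot: [3.141, -0.0, 1.671]
force: [-0.6, -0.3, -0.1]
gripper_width: 0.0005
```

Request:
{"op": "jog_arm", "data": {"increments": [[[0,0,0.5,0,0,0],[0,0,1,0,0,0],[0,0,1,0,0,0]]]}}

```text
time: 7.0
ee_pos: [0.5728, 0.0445, 0.1314]
tcp_rot: [-3.142, -0.0, 1.671]
force: [-0.2, 0.0, 0.0]
gripper_width: 0.0007
```

Request:
{"op": "jog_arm", "data": {"increments": [[[0,0,0.5,0,0,0],[0,0,1,0,0,0],[0,0,1,0,0,0]]]}}

```text
time: 7.25
ee_pos: [0.573, 0.0444, 0.131]
tcp_rot: [3.141, 0.0, 1.671]
force: [-1.8, 0.0, 3.7]
gripper_width: 0.0005
```

Request:
{"op": "jog_arm", "data": {"increments": [[[0,0,0.5,0,0,0],[0,0,1,0,0,0],[0,0,1,0,0,0]]]}}

```text
time: 7.5
ee_pos: [0.5731, 0.0443, 0.1303]
tcp_rot: [3.141, 0.0, 1.671]
force: [-1.6, -0.2, 5.5]
gripper_width: 0.0001
```

Request:
{"op": "jog_arm", "data": {"increments": [[[0.1,2.4,0.2,0,0,0],[0.3,6.1,0.2,0,0,0],[1.1,12.2,0.2,0,0,0],[2.4,18.1,0.2,0,0,0],[4.2,23.9,0.2,0,0,0],[6.6,29.6,0.2,0,0,0]]]}}

```text
time: 8.0
ee_pos: [0.6021, 0.0538, 0.1303]
tcp_rot: [3.141, 0.0, 1.671]
force: [-1.2, -1.1, 7.2]
gripper_width: 0.0005
```

```bash
cat > look.py <<'E'
from h import *
import sys
k=sys.argv[1]
s=ctrl.state();print(s["time"],s["ee_pos"],s["force"])
p,d=cams.capture("scene");cv2.imwrite(f"pics/full{k}.png",p)
# rectify wheel to top-down 600x600, stand frame (x right,y up), 130mm half-width
z=float(sys.argv[2]) if len(sys.argv)>2 else .130
c,yw=np.array([.567,.1137]),.103
e=np.array([np.cos(yw),np.sin(yw)]);f=np.array([-np.sin(yw),np.cos(yw)])
H=.13;src=[];dst=[]
for a,b in((-1,-1),(1,-1),(1,1),(-1,1)):
    w=c+a*H*e+b*H*f;src.append(proj("scene",np.array([*w,z])));dst.append(((a+1)*250,(1-b)*250))
M=cv2.getPerspectiveTransform(np.float32(src),np.float32(dst))
im=cv2.warpPerspective(p,M,(500,500),flags=cv2.INTER_CUBIC)
cv2.imwrite(f"pics/rect{k}.png",im)
s=ctrl.state();print(s["time"],s["ee_pos"],s["force"])
E
python3 look.py 5
```

```text
8.0 [0.60205599 0.05380647 0.13027806] [-1.20725512 -1.08868921  7.19116625]
8.05 [0.60369444 0.0546482  0.13032542] [0.18146205 1.49676246 7.21020116]
```

View pics/rect5.png

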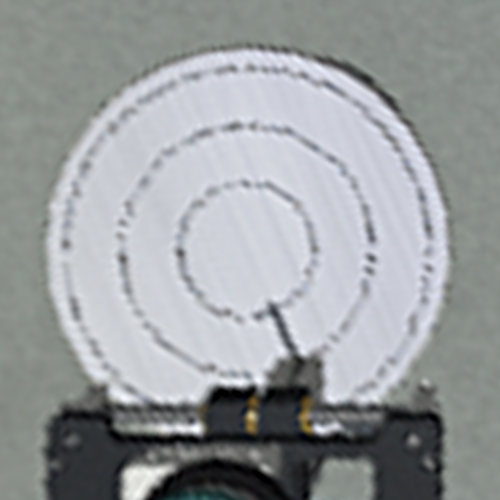

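```bash
python3 - <<'E'
import numpy as np
for a in(25,85,145,205,265,325):
    print(a,[[round(float(70*(np.cos(np.radians(a))-np.cos(np.radians(b)))),1),round(float(70*(np.sin(np.radians(b))-np.sin(np.radians(a)))),1),-0.2,0,0,0] for b in range(a+5,a+61,5)])
E
```

```text
25 [[2.8, 5.4, -0.2, 0, 0, 0], [6.1, 10.6, -0.2, 0, 0, 0], [9.8, 15.4, -0.2, 0, 0, 0], [13.9, 19.9, -0.2, 0, 0, 0], [18.4, 24.0, -0.2, 0, 0, 0], [23.3, 27.8, -0.2, 0, 0, 0], [28.4, 31.0, -0.2, 0, 0, 0], [33.9, 33.9, -0.2, 0, 0, 0], [39.5, 36.2, -0.2, 0, 0, 0], [45.3, 38.0, -0.2, 0, 0, 0], [51.3, 39.4, -0.2, 0, 0, 0], [57.3, 40.2, -0.2, 0, 0, 0]]
85 [[6.1, 0.3, -0.2, 0, 0, 0], [12.2, 0.0, -0.2, 0, 0, 0], [18.3, -0.8, -0.2, 0, 0, 0], [24.2, -2.1, -0.2, 0, 0, 0], [30.0, -4.0, -0.2, 0, 0, 0], [35.7, -6.3, -0.2, 0, 0, 0], [41.1, -9.1, -0.2, 0, 0, 0], [46.3, -12.4, -0.2, 0, 0, 0], [51.1, -16.1, -0.2, 0, 0, 0], [55.6, -20.2, -0.2, 0, 0, 0], [59.7, -24.7, -0.2, 0, 0, 0], [63.4, -29.6, -0.2, 0, 0, 0]]
145 [[3.3, -5.2, -0.2, 0, 0, 0], [6.1, -10.6, -0.2, 0, 0, 0], [8.4, -16.2, -0.2, 0, 0, 0], [10.3, -22.0, -0.2, 0, 0, 0], [11.6, -28.0, -0.2, 0, 0, 0], [12.4, -34.0, -0.2, 0, 0, 0], [12.7, -40.2, -0.2, 0, 0, 0], [12.4, -46.3, -0.2, 0, 0, 0], [11.6, -52.3, -0.2, 0, 0, 0], [10.3, -58.3, -0.2, 0, 0, 0], [8.4, -64.1, -0.2, 0, 0, 0], [6.1, -69.7, -0.2, 0, 0, 0]]
205 [[-2.8, -5.4, -0.2, 0, 0, 0], [-6.1
[... 350 characters left out ...]
, -0.2, 0, 0, 0], [-12.2, 0.0, -0.2, 0, 0, 0], [-18.3, 0.8, -0.2, 0, 0, 0], [-24.2, 2.1, -0.2, 0, 0, 0], [-30.0, 4.0, -0.2, 0, 0, 0], [-35.7, 6.3, -0.2, 0, 0, 0], [-41.1, 9.1, -0.2, 0, 0, 0], [-46.3, 12.4, -0.2, 0, 0, 0], [-51.1, 16.1, -0.2, 0, 0, 0], [-55.6, 20.2, -0.2, 0, 0, 0], [-59.7, 24.7, -0.2, 0, 0, 0], [-63.4, 29.6, -0.2, 0, 0, 0]]
325 [[-3.3, 5.2, -0.2, 0, 0, 0], [-6.1, 10.6, -0.2, 0, 0, 0], [-8.4, 16.2, -0.2, 0, 0, 0], [-10.3, 22.0, -0.2, 0, 0, 0], [-11.6, 28.0, -0.2, 0, 0, 0], [-12.4, 34.0, -0.2, 0, 0, 0], [-12.7, 40.2, -0.2, 0, 0, 0], [-12.4, 46.3, -0.2, 0, 0, 0], [-11.6, 52.3, -0.2, 0, 0, 0], [-10.3, 58.3, -0.2, 0, 0, 0], [-8.4, 64.1, -0.2, 0, 0, 0], [-6.1, 69.7, -0.2, 0, 0, 0]]
```

Request:
{"op": "jog_arm", "data": {"increments": [[[2.8,5.4,-0.2,0,0,0],[6.1,10.6,-0.2,0,0,0],[9.8,15.4,-0.2,0,0,0],[13.9,19.9,-0.2,0,0,0],[18.4,24.0,-0.2,0,0,0],[23.3,27.8,-0.2,0,0,0]]]}}

```text
time: 8.55
ee_pos: [0.6276, 0.0796, 0.1304]
tcp_rot: [3.14, 0.001, 1.671]
force: [-1.4, -1.8, 6.1]
gripper_width: 0.0005
```

Request:
{"op": "jog_arm", "data": {"increments": [[[5.1,3.2,0,0,0,0],[10.6,6.1,0,0,0,0],[16.2,8.4,0,0,0,0],[22.0,10.2,0,0,0,0],[28.0,11.6,0,0,0,0],[34.0,12.4,0,0,0,0]]]}}

```text
time: 9.05
ee_pos: [0.637, 0.1145, 0.1306]
tcp_rot: [3.139, 0.001, 1.671]
force: [-0.4, -1.9, 5.7]
gripper_width: 0.0003
```

Request:
{"op": "jog_arm", "data": {"increments": [[[6.1,0.3,0.1,0,0,0],[12.2,0.0,0.1,0,0,0],[18.3,-0.8,0.1,0,0,0],[24.2,-2.1,0.1,0,0,0],[30.0,-4.0,0.1,0,0,0],[35.7,-6.3,0.1,0,0,0],[41.1,-9.1,0.1,0,0,0]]]}}

```text
time: 9.63
ee_pos: [0.6245, 0.1547, 0.1306]
tcp_rot: [3.137, 0.001, 1.671]
force: [0.8, -1.8, 6.1]
gripper_width: 0.0008
```

```bash
python3 look.py 6
```

```text
9.6333 [0.62446229 0.15471105 0.13061127] [ 0.82536631 -1.83528594  6.12249526]
9.6833 [0.62342173 0.15611153 0.13063634] [-1.43915334  0.67669932  6.31417017]
```

View pics/rect6.png

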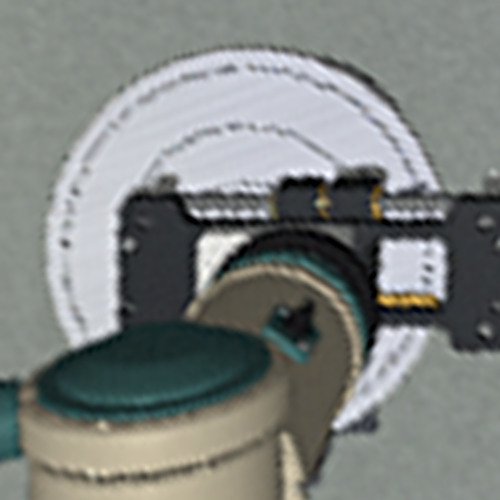

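Request:
{"op": "jog_arm", "data": {"increments": [[[5.2,-3.3,0,0,0,0],[10.0,-7.0,0,0,0,0],[14.5,-11.1,0,0,0,0],[18.6,-15.6,0,0,0,0],[22.3,-20.5,0,0,0,0]]]}}

```text
time: 10.1
ee_pos: [0.6022, 0.1752, 0.1307]
tcp_rot: [3.136, 0.0, 1.671]
force: [1.4, -0.6, 5.3]
gripper_width: 0.0005
```

Request:
{"op": "jog_arm", "data": {"increments": [[[3.3,-5.2,0,0,0,0],[6.1,-10.6,0,0,0,0],[8.4,-16.2,0,0,0,0],[10.3,-22.0,0,0,0,0],[11.6,-28.0,0,0,0,0],[12.4,-34.0,0,0,0,0]]]}}

```text
time: 10.6
ee_pos: [0.5672, 0.1846, 0.1307]
tcp_rot: [3.136, -0.001, 1.671]
force: [1.7, -0.2, 6.3]
gripper_width: 0.0005
```

Request:
{"op": "jog_arm", "data": {"increments": [[[0.3,-6.2,0,0,0,0],[0.0,-12.3,0,0,0,0],[-0.8,-18.3,0,0,0,0],[-2.1,-24.3,0,0,0,0],[-4.0,-30.1,0,0,0,0],[-6.3,-35.7,0,0,0,0]]]}}

```text
time: 11.1
ee_pos: [0.5321, 0.1751, 0.1307]
tcp_rot: [3.136, -0.001, 1.671]
force: [1.5, 1.0, 4.9]
gripper_width: 0.0002
```

Request:
{"op": "jog_arm", "data": {"increments": [[[-2.8,-5.4,0,0,0,0],[-6.1,-10.6,0,0,0,0],[-9.8,-15.4,0,0,0,0],[-13.9,-19.9,0,0,0,0],[-18.4,-24.0,0,0,0,0],[-23.3,-27.8,0,0,0,0]]]}}

```text
time: 11.6
ee_pos: [0.5064, 0.1492, 0.1306]
tcp_rot: [3.137, -0.002, 1.671]
force: [1.1, 2.8, 6.2]
gripper_width: 0.0001
```

```bash
python3 look.py 7
```

```text
11.6 [0.50640056 0.14916544 0.13058208] [1.13692267 2.79567045 6.24364008]
11.65 [0.50548786 0.14777414 0.13051244] [-0.39125531 -1.15484476  6.02517885]
```

View pics/rect7.png

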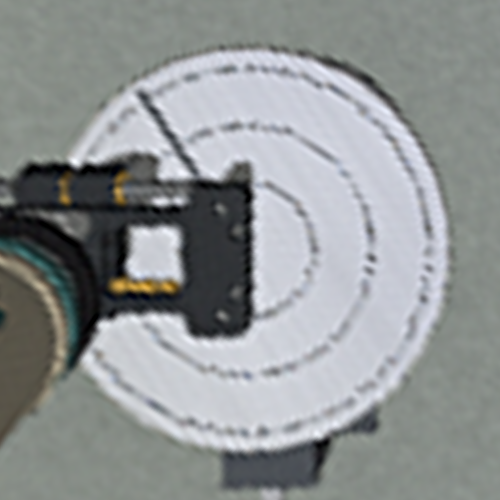

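Request:
{"op": "jog_arm", "data": {"increments": [[[-5.1,-3.2,0.1,0,0,0],[-10.6,-6.1,0.1,0,0,0],[-16.2,-8.4,0.1,0,0,0],[-22.0,-10.2,0.1,0,0,0],[-28.0,-11.6,0.1,0,0,0],[-34.0,-12.4,0.1,0,0,0]]]}}

```text
time: 12.15
ee_pos: [0.4971, 0.1139, 0.1304]
tcp_rot: [3.138, -0.002, 1.671]
force: [-0.7, 1.3, 6.3]
gripper_width: 0.0004
```

Request:
{"op": "jog_arm", "data": {"increments": [[[-6.1,-0.3,0,0,0,0],[-12.2,0.0,0,0,0,0],[-18.3,0.8,0,0,0,0],[-24.2,2.1,0,0,0,0],[-30.0,4.0,0,0,0,0],[-35.7,6.3,0,0,0,0]]]}}

```text
time: 12.65
ee_pos: [0.5064, 0.0788, 0.1303]
tcp_rot: [3.139, -0.001, 1.671]
force: [-1.6, 2.0, 7.2]
gripper_width: 0.0003
```

```bash
python3 look.py 8
```

```text
12.65 [0.50644604 0.07880513 0.13025776] [-1.60639765  1.97855702  7.21781345]
12.7 [0.50738376 0.07747807 0.13032814] [-0.51201086 -2.16215972  7.26710783]
```

View pics/rect8.png

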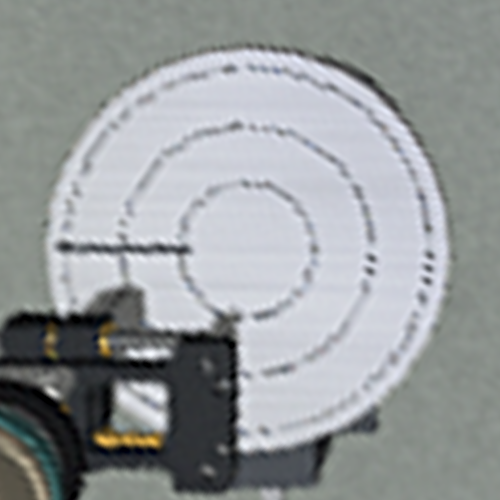

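Request:
{"op": "jog_arm", "data": {"increments": [[[-5.4,2.8,-0.1,0,0,0],[-10.6,6.1,-0.1,0,0,0],[-15.4,9.8,-0.1,0,0,0],[-19.9,13.9,-0.1,0,0,0],[-24.0,18.4,-0.1,0,0,0],[-27.7,23.3,-0.1,0,0,0]]]}}

```text
time: 13.2
ee_pos: [0.5321, 0.0533, 0.1303]
tcp_rot: [3.141, -0.001, 1.671]
force: [-1.8, 0.5, 7.0]
gripper_width: 0.0004
```

Request:
{"op": "jog_arm", "data": {"increments": [[[-3.3,5.2,0,0,0,0],[-6.1,10.6,0,0,0,0],[-8.4,16.2,0,0,0,0],[-10.3,22.0,0,0,0,0],[-11.6,28.0,0,0,0,0],[-12.4,34.0,0,0,0,0]]]}}

```text
time: 13.7
ee_pos: [0.5671, 0.0442, 0.1303]
tcp_rot: [3.141, -0.0, 1.671]
force: [-1.4, -0.4, 7.6]
gripper_width: 0.0003
```

Request:
{"op": "jog_arm", "data": {"increments": [[[-0.3,6.2,0,0,0,0],[0.0,12.3,0,0,0,0],[0.8,18.3,0,0,0,0],[2.1,24.3,0,0,0,0],[4.0,30.1,0,0,0,0],[6.3,35.7,0,0,0,0]]]}}

```text
time: 14.2
ee_pos: [0.6021, 0.0538, 0.1303]
tcp_rot: [3.141, 0.0, 1.671]
force: [-1.8, -1.1, 7.1]
gripper_width: 0.0004
```

```bash
python3 look.py 9
```

```text
14.2 [0.60208006 0.05383513 0.13030998] [-1.82884472 -1.11201775  7.10100995]
14.25 [0.60364693 0.05462553 0.13035662] [-0.17055359  1.00211273  6.9601579 ]
```

View pics/rect9.png

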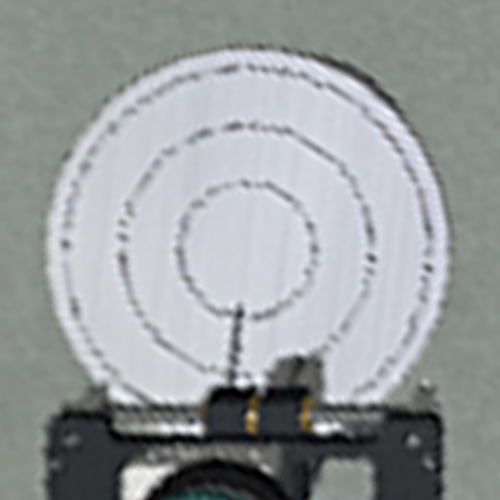

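Request:
{"op": "jog_arm", "data": {"increments": [[[2.8,5.4,0,0,0,0],[6.1,10.6,0,0,0,0],[9.8,15.4,0,0,0,0],[13.9,19.9,0,0,0,0],[15.7,21.6,0,0,0,0],[17.5,23.2,0,0,0,0],[17.5,23.2,0,0,0,0],[17.5,23.2,0,0,0,0]]]}}

```text
time: 14.92
ee_pos: [0.624, 0.0738, 0.1305]
tcp_rot: [3.139, 0.0, 1.671]
force: [-0.9, -0.8, 6.2]
gripper_width: 0.0004
```

```bash
python3 look.py 10; sed 's/^p,d=.*/p=cv2.imread("pics\/scene0.png")/' look.py > look0.py; python3 look0.py init
```

```text
14.9167 [0.62397572 0.07383967 0.13048389] [-0.92606218 -0.75515623  6.22420067]
14.9667 [0.62395744 0.07384367 0.13049474] [-0.99729424 -0.3537748   6.65414828]
14.9667 [0.62395744 0.07384367 0.13049474] [-0.99729424 -0.3537748   6.65414828]
14.9667 [0.62395744 0.07384367 0.13049474] [-0.99729424 -0.3537748   6.65414828]
```

View pics/rect10.png

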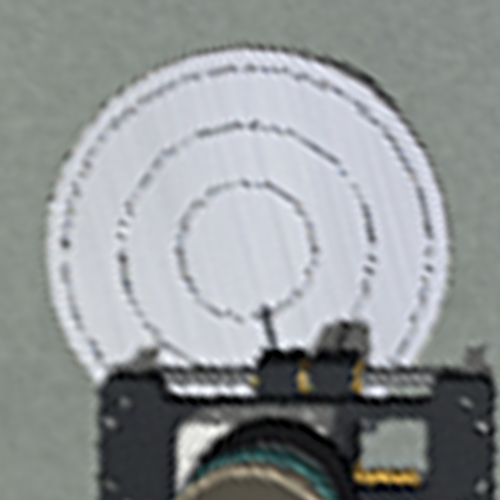

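View pics/rectinit.png

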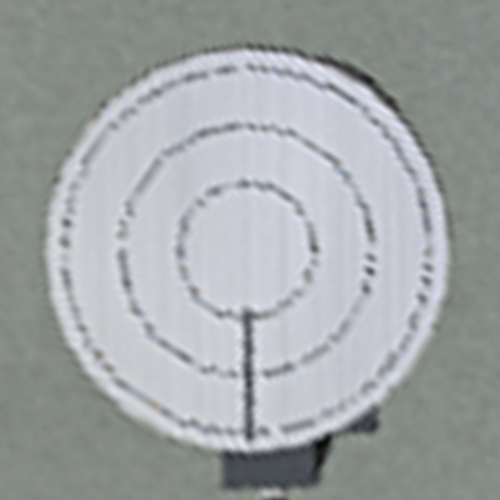

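Request:
{"op": "jog_arm", "data": {"increments": [[[1.8,1.6,0,0,0,0],[3.8,3.1,0,0,0,0],[3.8,3.1,0,0,0,0],[3.8,3.1,0,0,0,0]]]}}

```text
time: 15.3
ee_pos: [0.6265, 0.0778, 0.1305]
tcp_rot: [3.139, 0.0, 1.671]
force: [-0.5, 0.1, 5.8]
gripper_width: 0.0004
```

Request:
{"op": "jog_arm", "data": {"increments": [[[0,0,-2,0,0,0],[0,0,-8,0,0,0],[0,0,-30,0,0,0],[0,0,-45,0,0,0],[-45,0,-45,0,0,0],[-80,-25,-45,0,0,0],[-115,-53,-45,0,0,0],[-140,-53,-45,0,0,0],[-140,-53,-45,0,0,0],[-140,-53,-45,0,0,0]]], "claw": 0}}

```text
time: 16.13
ee_pos: [0.5867, -0.0682, 0.1743]
tcp_rot: [3.141, -0.0, 1.668]
force: [0.4, 1.1, 0.5]
gripper_width: 0.0005
```

```bash
python3 look.py 11
```

```text
16.1333 [ 0.58674081 -0.06819685  0.17431708] [0.38415502 1.12730789 0.46779281]
16.1833 [ 0.58699823 -0.06699621  0.17428822] [ 0.52785621  0.1670627  -0.14015814]
```

View pics/rect11.png

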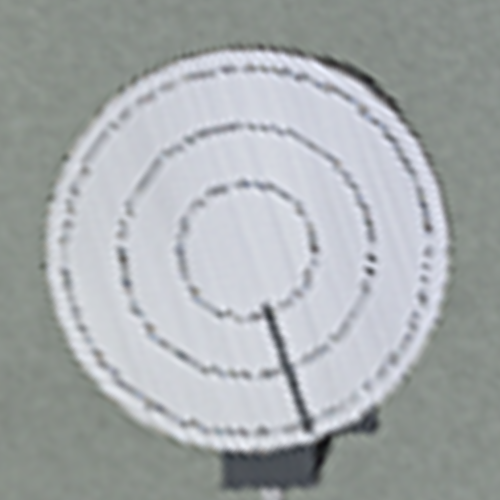

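View pics/full11.png

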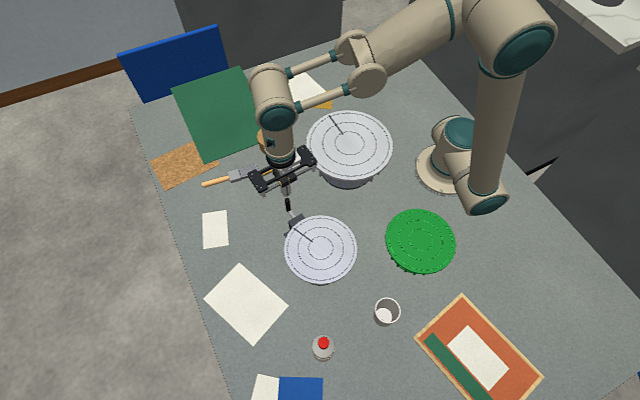

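Request:
{"op": "jog_arm", "data": {"increments": [[[-1,0.5,0,0,0,0],[-1,0.5,0,0,0,0],[-1,0.5,0,0,0,0],[-1,0.5,0,0,0,0],[-1,0.5,0,0,0,0]]], "claw": 0.4}}

```text
time: 16.6
ee_pos: [0.5877, -0.067, 0.1743]
tcp_rot: [-3.142, -0.0, 1.672]
force: [0.4, 0.0, 0.2]
gripper_width: 0.0306
```

Request:
{"op": "jog_arm", "data": {"increments": [[[0,0,15,0,0,0],[0,0,35,0,0,0],[0,0,55,0,0,0],[0,0,67,0,0,0],[0,0,67,0,0,0],[0,0,67,0,0,0]]]}}

```text
time: 17.1
ee_pos: [0.5873, -0.0674, 0.1069]
tcp_rot: [-3.14, -0.001, 1.671]
force: [-0.2, -0.2, -0.6]
gripper_width: 0.0375
```

Request:
{"op": "jog_arm", "data": {"increments": [[[0,0,0,0,0,0],[0,0,0,0,0,0],[0,0,0,0,0,0],[0,0,0,0,0,0],[0,0,0,0,0,0],[0,0,0,0,0,0]]], "claw": 0}}

```text
time: 17.6
ee_pos: [0.5874, -0.0679, 0.1083]
tcp_rot: [3.141, 0.0, 1.671]
force: [-2.2, 0.2, 5.8]
gripper_width: 0.016
```

Request:
{"op": "jog_arm", "data": {"increments": [[[1,0,-1,0,0,0],[3,0,-1,0,0,0],[5,0,-1,0,0,0],[7,0,-1,0,0,0],[9,0,-1,0,0,0],[10,0,-1,0,0,0]]]}}

```text
time: 18.1
ee_pos: [0.5862, -0.0577, 0.1083]
tcp_rot: [-3.141, 0.0, 1.671]
force: [-2.8, -3.7, 2.5]
gripper_width: 0.0155
```

Request:
{"op": "jog_arm", "data": {"increments": [[[1,0,0,0,0,0],[2,0,0,0,0,0],[3,0,0,0,0,0],[4,0,0,0,0,0]]]}}

```text
time: 18.43
ee_pos: [0.5858, -0.0537, 0.1083]
tcp_rot: [-3.141, -0.0, 1.671]
force: [-3.3, -2.9, 2.9]
gripper_width: 0.0152
```

Request:
{"op": "jog_arm", "data": {"increments": [[[1,0,0,0,0,0],[2,0,0,0,0,0],[3,0,0,0,0,0],[3,0,0,0,0,0]]]}}

```text
time: 18.77
ee_pos: [0.5854, -0.0505, 0.1083]
tcp_rot: [-3.141, -0.0, 1.671]
force: [-3.1, -2.8, 2.6]
gripper_width: 0.0153
```

Request:
{"op": "jog_arm", "data": {"increments": [[[1,0,0,0,0,0],[2,0,0,0,0,0],[2,0,0,0,0,0]]]}}

```text
time: 19.02
ee_pos: [0.5852, -0.0486, 0.1083]
tcp_rot: [-3.141, -0.0, 1.671]
force: [-4.9, -3.0, 3.5]
gripper_width: 0.0154
```

Request:
{"op": "jog_arm", "data": {"increments": [[[1,0.3,0,0,0,0],[2,0.3,0,0,0,0],[2,0.3,0,0,0,0]]]}}

```text
time: 19.27
ee_pos: [0.5849, -0.0466, 0.1083]
tcp_rot: [-3.14, -0.0, 1.671]
force: [-4.9, -3.2, 4.0]
gripper_width: 0.0156
```

Request:
{"op": "jog_arm", "data": {"increments": [[[0.6,0,0,0,0,0],[0.6,0,0,0,0,0],[0.6,0,0,0,0,0]]]}}

```text
time: 19.52
ee_pos: [0.5849, -0.0461, 0.1083]
tcp_rot: [-3.14, -0.0, 1.671]
force: [-4.5, -2.8, 3.2]
gripper_width: 0.0157
```

Request:
{"op": "jog_arm", "data": {"increments": [[[0,0,0,0,0,0],[0,0,0,0,0,0],[0,0,0,0,0,0],[0,0,-10,0,0,0],[0,0,-40,0,0,0],[0,0,-70,0,0,0],[0,0,-100,0,0,0],[-50,0,-110,0,0,0],[-80,0,-110,0,0,0],[-80,0,-110,0,0,0],[-80,0,-110,0,0,0]]], "claw": 0.4}}

```text
time: 20.43
ee_pos: [0.5944, -0.1272, 0.2191]
tcp_rot: [3.14, -0.0, 1.668]
force: [0.0, -0.3, -0.3]
gripper_width: 0.0378
```

```bash
python3 look.py 12; python3 - <<'E'
from h import *
p=cv2.imread("pics/full12.png");q=cv2.imread("pics/scene0.png");s=lambda i:cv2.resize(i[190:260,270:360],None,fx=4.4,fy=4.4,interpolation=cv2.INTER_CUBIC)
cv2.imwrite("pics/cmp.png",np.hstack([s(q),s(p)]))
E
```

```text
20.4333 [ 0.59439313 -0.12723706  0.21907179] [ 0.03909673 -0.34601429 -0.2968019 ]
20.4833 [ 0.59389975 -0.12584044  0.21862305] [-0.7316226   0.08670927  0.64245542]
```

View pics/cmp.png

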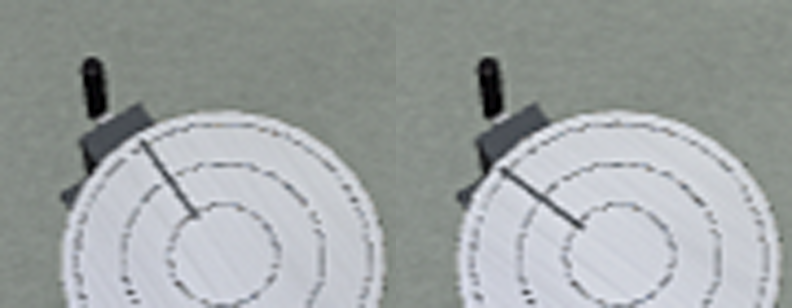

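View pics/rect12.png

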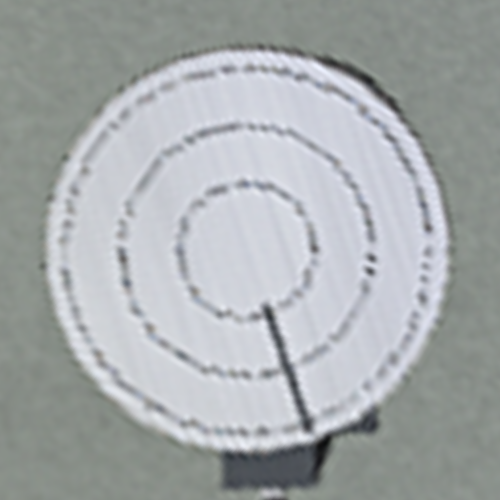

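View pics/full12.png

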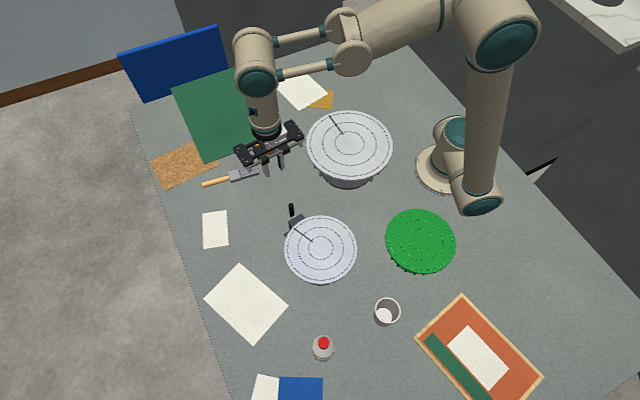

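The post is back at its starting pixel (about 291,204), level with the start picture. The wheel's line has moved on by about 18°, and nothing on the bench that I can see has moved. The arm is clear, so I'm handing in.

```bash
python3 -c "
from cell import ctrl
print(ctrl.job_done()); print(ctrl.state()['time'])"
```

```text
the job is handed in; nothing more can be done
None
the job is handed in; nothing more can be done
```

I drew the bolt out about 22 mm on the smaller grey turntable and turned the wheel anticlockwise about 378°. I then pushed the bolt home again and handed the job in at 20.5 s; the hand-in reports no verdict.

- **Wheel:** The wheel top was at about 131 mm. The vertical press read 5 to 7.6 N (highest 7.6 N), just above the advised 5 to 7 N and well under the 12 N limit. The fingertips slipped about 30° in all, so I set the final angle from the camera. The line on the wheel stood at about 18° both before and after locking.
- **Bolt:** It went in against a steady 3 N or so, with no extra resistance at the pins. It ended within about 0.2 mm of where I first gripped it, and the post sits at its starting pixel. I did not press on to feel the end stop.
- **Bench:** In the last picture the bottle, cup and brush look unmoved and the arm is clear of everything. The round box was hidden behind the arm, so I could not check it by eye; I never knowingly went near it.

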